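# Hang the washed connecting rod on the drying stand and swing it over the drip tray

## Task

The connecting rod has just been washed. Hang it by its small eye on the hook of the drying stand's swing arm while the arm still faces you: push the eye down against the sprung latch until it passes inside, and let the rod hang with the latch snapped shut behind it. Then swing the arm round to its stop so that the rod drips into the tray, and leave it hanging still; do not disturb the parts brush or the white bottle.

Things in the scene. Friction and masses are not known exactly. Their poses are not given: they have to be found in the camera images.
- drying_stand: Fixed steel stand: base plate, a post with a swing arm on its top, and a fixed open drip tray (140 x 125 mm, 29 mm high) at the post's right. Origin at the foot of the post, on the bench; x away from the robot, y left, z up. Post 18 mm thick; nothing of the stand is higher than 321 mm. Base plate 12 mm high, x -43 to 67, y -58 to 82 mm.
- swing_arm (a joint): The arm: a level 9 mm bar 306 mm above the bench that turns about the post, its free end turned down into a J-shaped hook open upward, 130 mm from the post's axis. 0: it points to the stand's -x, the robot; it grows as the hook swings to the stand's -y; at its stop, 1.571, the hook is over the tray's middle. It stays where it is left; friction 0.3 Nm (about 5 N to push it at push_point).
- push_point (a point): Point on the axis of the arm's level part, 65 mm from the post's axis, 306 mm above the bench. Level straight bar from 15 to 90 mm from the post's axis, free below and on both sides: push it sideways here with the closed fingers.
- tray_middle (a point): Middle of the drip tray's floor, 130 mm from the post on the stand's -y side, 6 mm above the bench.
- hook_tip (a point): Top end of the hook's upright tip leg (9 mm thick, round end), 272 mm above the bench, 152 mm from the post's axis: it is the outer leg, and the rod's eye goes down over it. The inner leg (shank) is 109 mm from the post's axis, so the hook is 33 mm wide inside. The hook is polished and slippery.
- hook_seat (a point): Lowest point of the upper surface of the hook's bowl (a half circle), 230 mm above the bench, 130 mm from the post's axis; the eye finally rests here.
- gate (a joint): Sprung latch, a steel strip 11 mm wide that shuts the hook's mouth, slanting from a pivot on the shank (276 mm above the bench) down to the inside of the tip leg (261 mm). 0 = shut; grows to 0.95 rad as it is pushed down and inward; it cannot open outward. Its spring shuts it: about 3 N down on its middle starts it, about 5 N holds it wide open.
- connecting_rod: Loose steel engine connecting rod, 177 mm long, 16 mm thick, about 0.35 kg, lying flat. Origin on its underside, mid-shank; x to the small end, z up. Small end at x +68: ring 38 mm outside, 28 mm bore. Big end at x -58: 64 mm ring (72 over the bolts). Straight shank x -30 to +53, 21 mm wide, 2 to 14 mm above the underside: grasp across it. Hung up, its lowest point is 60 mm above the bench.
- rod_eye (a point): Centre of the small end's bore, at mid-thickness (8 mm above the underside).
- parts_brush: Bystander: parts-cleaning brush with wooden handle, 201 mm, lying on the bench; origin at the middle of its underside.
- solvent_can: Bystander: upright white plastic bottle with a red cap, 66 mm across, 226 mm high; origin at the middle of its underside.

How it is judged:
On the way, in this order (a step that is already met when the one before it is completed fails the run):
1. with the arm still facing out, the rod itself pushes the latch open (more than 0.3 rad) (value of joint gate above 0.3 rad and contact force between connecting_rod and gate above 0.3 N and value of joint swing_arm below 0.8 rad).
2. with the arm still facing out, the rod hangs in the hook, big end down, and the latch is shut (distance between rod_eye and hook_seat below 0.018 m and angle between the x axis of connecting_rod and the z axis of drying_stand, either way round below 0.35 rad and z of connecting_rod in the frame of hook_seat below -0.04 m and value of joint gate below 0.06 rad and contact force between connecting_rod and drying_stand above 0.5 N and value of joint swing_arm below 0.8 rad), for 0.2 s.
At the end, for the whole second after the job is handed in: Arm at its stop (over 1.42 rad), hook over the tray; rod hanging from the hook by its small eye: eye centre within 18 mm of the bowl's lowest point, within 0.35 rad of plumb, big end down, borne by the hook, slower than 0.06 m/s; latch shut (under 0.06 rad) (value of joint swing_arm above 1.42 rad and distance between rod_eye and hook_seat below 0.018 m and angle between the x axis of connecting_rod and the z axis of drying_stand, either way round below 0.35 rad and z of connecting_rod in the frame of hook_seat below -0.04 m and value of joint gate below 0.06 rad and contact force between connecting_rod and drying_stand above 0.5 N and linear speed of connecting_rod below 0.06 m/s); the robot touches nothing.
It fails at once if the parts brush or the white bottle is moved more than 30 mm (distance of any of parts_brush, solvent_can from where it was at the start of the episode above 0.03 m).
It also fails if it takes over 69 s, if anything falls off the work surface, if the arm or the gripper's body presses on something with over 40 N, if the wrist force passes 120 N, or if a joint passes its speed limit or range.

## Robot

A 6-joint arm with a two-finger parallel gripper is mounted at the origin on a cart in front of the work surface, level with it; the furniture and walls round the work are solid. World frame = base frame: x ahead of the robot, y to its left, z up, the work surface at z = 0. Lengths are in m, angles in rad, forces in N, time in s.
With the tool pointing down it reaches from about 0.35 to 0.875 m from the base axis. Payload 4.2 kg.
Tool frame: the origin (TCP) lies at the very end of the fingers, on their centre line; the grasp point (between the pads) lies 19 mm behind it; z points along the fingers, y is the line along which they close (so a half turn about z gives the same grasp; the last joint's range is limited). The gripper opens to 87 mm and grips with 3 to 60 N. Pads are 19 mm wide; open, the fingers measure 117 mm over their backs; the gripper's body (75 mm by 190 mm) begins 51 mm behind the grasp point.
Start: joints at [-1.043, 0.385, 0.008, 0, -1.194, -0.259], TCP at [0.166, -0.603, 0.223] pointing down, gripper open.
Joint ranges: [-3.14, 3.14], [-1.21, 2.06], [-1.07, 1.41], [-3.16, 2.05], [-2.99, -0.16], [-3.1, 3.1]. Speed limits (rad/s): [2.79, 2.79, 3.14, 3.14, 3.14, 3.14].

## Interface

Orientations are given as [roll, pitch, yaw] about the fixed x, y, z axes, in that order (R = Rz(yaw) Ry(pitch) Rx(roll)).
In Python, from cell import bot gives the robot as it stands.
- The arm moves only by the tool crank_tcp, called as name(argument=value, ...), one argument or row to a line, values as JSON. Schema: {"type":"object","properties":{"plan":{"type":"object","properties":{"tx":{"type":"array","items":{"type":"number"},"minItems":1,"maxItems":10},"ty":{"type":"array","items":{"type":"number"},"minItems":1,"maxItems":10},"tz":{"type":"array","items":{"type":"number"},"minItems":1,"maxItems":10},"turn":{"type":"array","items":{"type":"number"},"minItems":1,"maxItems":10}},"additionalProperties":false,"required":["tx","ty","tz","turn"]},"jaw":{"type":"number"},"force":{"type":"number"},"only":{"type":"string"},"quiet":{"type":"boolean"},"lines":{"type":"string"}},"required":["plan"],"additionalProperties":false}. plan is an object with one list for each field, all of the same length, 1 to 10, a row being the entries at one place: tx, ty, tz (the shift in m), turn (a turn about the tool's z in rad); each row is the pose to reach, as a shift and turn from the pose commanded when the call began, along the tool's axes at that moment; what a row does not reach only later rows make up. A row lasts 1/10 s, in which the tool goes at most 0.05 m and 0.15 rad, less where a joint would pass 70% of its speed; a pose out of reach is approached as far as the arm can. jaw is the finger opening in m, set as the call begins (left out keeps the last). The fingers move at their own pace and stop on an object; force is the grip in N (left out, the last holds). Time passes only in rows, so rows that do not move let the fingers close. The tool returns the time, the measured TCP pose, the force, the opening and the grip force at its end. only (a regular expression) keeps the lines of the reply that match it, lines (a string "A,B") keeps lines A to B, and quiet returns only ok. Input that does not fit is refused with a message, and nothing moves.
- bot.observe(): the state, without advancing time (a new reading comes with each control period).
- bot.camera(name): name is "side" or "top"; returns a dict with "image" (420x560x3 uint8, red, green, blue), "fx", "fy", "cx", "cy" (pixels), "k1" (the pictures are not rectified: a ray, as slopes to the right and down, at radius r is drawn at 1 + k1 r^2 times it, then the intrinsics apply), "rvec" (rotation vector, rad) and "tvec" (3), from world to camera coordinates, as OpenCV has them. Camera axes: x right, y down, z forward; pixel columns grow to the right and rows downward; lengths in m; the calibration is good to about 2 mm. A picture is of the moment at which its call begins. There is no depth.
- bot.job_done(): hands the job in; it is judged then, once.
The state is a dict: "t": time; "joint_positions": joint angles; "dq": joint speeds; "effort": joint torques, N m; "tool_pos": TCP position; "tcp_rot": TCP orientation; "contact_force": force on the tool from outside, world axes, zero at the start; "wrist_torque": the same for the moment, N m; "finger_gap": finger opening in m; "gripper_force": force on a finger pad.
Only numpy, scipy, OpenCV 4.12 (cv2) and the standard library are available. Lean on these libraries where they do the work, as an engineer would, in place of code of your own. Each camera call takes 0.05 s, during which the arm holds its last target. There are 200 camera calls.

## Working session

There is one attempt and no reset: what is moved stays moved. The work goes in short steps, Python scripts to look and compute and a tool call to move; the robot and the scene stay as the last step left them, time stands still between calls to the robot, and variables do not carry over. Pictures are saved under pics/ and viewed, at most 10 in all, crops included, and the job is handed in when it is done.

```bash
mkdir -p pics; ls; python3 - <<'E'
from cell import bot
import cv2,pickle
s=bot.observe();print(s)
for n in("side","top"):
    c=bot.camera(n);pickle.dump(c,open(n+'0.pkl','wb'));cv2.imwrite(f'pics/{n}0.png',c["image"][:,:,::-1]);print({k:v for k,v in c.items() if k!='image'})
E
```

```text
pics
{'t': 0.0, 'joint_positions': array([-1.04337143e+00,  3.85538084e-01,  6.61552117e-03, -5.49933297e-04,
       -1.19399678e+00, -2.58612152e-01]), 'dq': array([ 0.00084243, -0.00155649,  0.00081669,  0.00115751, -0.00027624,
        0.00067431]), 'effort': array([ 6.62284019e-04, -3.90670288e+01,  1.87405139e+01,  4.21999767e+00,
        1.09381479e-02, -1.84273822e-04]), 'tool_pos': array([ 0.16586473, -0.60195121,  0.22145917]), 'tcp_rot': array([ 3.13940953e+00, -4.90171251e-05, -2.87298275e+00]), 'contact_force': array([-0.11853964, -0.53580182, -0.50539141]), 'wrist_torque': array([ 0.01493832,  0.00975679, -0.03917265]), 'gripper_force': 0.0, 'finger_gap': 0.08685075584021204}
{'fx': 409.8297844932751, 'fy': 409.8297844932751, 'cx': 277.6478062252944, 'cy': 210.40335211726733, 'k1': -0.053500275520604296, 'rvec': array([ 2.49610794,  0.54514991, -0.15868181]), 'tvec': array([-0.45860833, -0.19400067,  1.27771454])}
{'fx': 422.5373647015913, 'fy': 422.5373647015913, 'cx': 275.1534369296147, 'cy': 217.0479414731096, 'k1': -0.11462086634060911, 'rvec': array([ 2.12033595, -2.08283468,  0.23730348]), 'tvec': array([-0.16738138,  0.63136757,  1.15801148])}
```

View pics/side0.png

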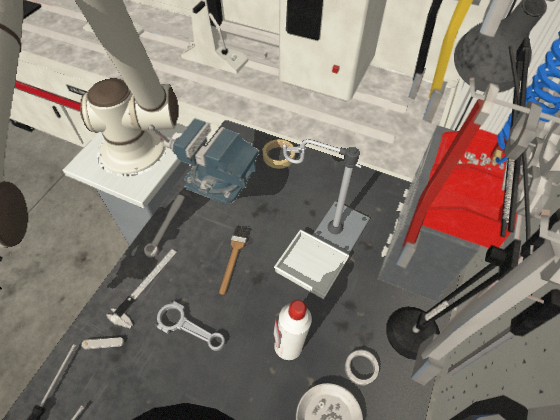

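View pics/top0.png

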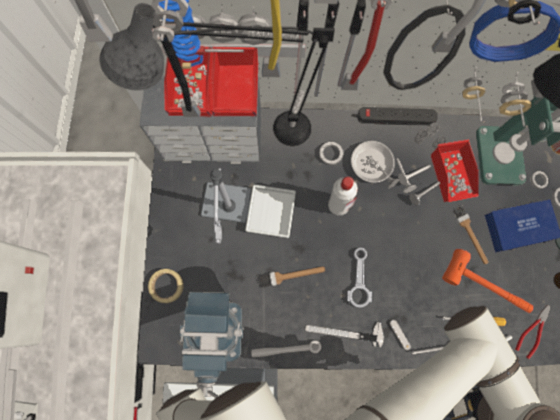

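```bash
cat > h.py <<'E'
import numpy as np,cv2,pickle
def load(n): return pickle.load(open(n+'.pkl','rb'))
def snap(n,tag):
    from cell import bot
    c=bot.camera(n);pickle.dump(c,open(n+tag+'.pkl','wb'));return c
def KD(c): return np.array([[c['fx'],0,c['cx']],[0,c['fy'],c['cy']],[0,0,1.]]),np.array([c['k1'],0,0,0,0.])
def ray(c,uv):
    K,D=KD(c);p=cv2.undistortPoints(np.array([[uv]],float),K,D)[0,0]
    R=cv2.Rodrigues(c['rvec'])[0];d=R.T@np.array([p[0],p[1],1]);return -R.T@c['tvec'],d/np.linalg.norm(d)
def onz(c,uv,z):
    o,d=ray(c,uv);return o+d*(z-o[2])/d[2]
def tri(c1,u1,c2,u2):
    o1,d1=ray(c1,u1);o2,d2=ray(c2,u2)
    s=np.linalg.lstsq(np.c_[d1,-d2],o2-o1,rcond=None)[0];a=o1+s[0]*d1;b=o2+s[1]*d2
    return (a+b)/2,np.linalg.norm(a-b)
def proj(c,p):
    K,D=KD(c);return cv2.projectPoints(np.array([p],float),c['rvec'],c['tvec'],K,D)[0][0,0]
def crop(c,x0,y0,x1,y1,k): return cv2.resize(c['image'][y0:y1,x0:x1,::-1],None,fx=k,fy=k,interpolation=cv2.INTER_CUBIC)
E
python3 - <<'E'
from h import *
s=load('side0');t=load('top0')
A=crop(s,270,125,370,245,4);B=crop(t,190,160,300,260,4)
C=crop(s,150,295,240,355,4);D=crop(t,335,240,385,315,4)
im=np.zeros((800,800,3),np.uint8)
im[:480,:400]=A;im[:400,400:]=np.array(B)[:,:400];im[480:720,:360]=C;im[480:780,420:620]=D
cv2.imwrite('pics/c.png',im[:, :]) if 0 else cv2.imwrite('pics/c.png',cv2.resize(im[:790],(600,592)) if 0 else im[:480])
cv2.imwrite('pics/d.png',im[480:780])
for n,c,uv in(('big',s,(172,318)),):pass
print('small',tri(s,(217,341),t,(361,254)),'big',tri(s,(172,318),t,(360,296)))
print('post',onz(s,(337,228),.012),onz(s,(351,153),.306), 'bottle',onz(s,(290,352),.0),onz(t,(343,205),0.0))
print('armend top',onz(t,(218,240),.306),onz(t,(217,176),.306))
# tray white mask in top
g=t['image'][180:245,240:300].astype(int)
m=(g.min(2)>185).astype(np.uint8);cs=max(cv2.findContours(m,0,2)[0],key=cv2.contourArea)
r=cv2.boxPoints(cv2.minAreaRect(cs))+[240,180];print([onz(t,p,.029).round(3) for p in r])
E
```

```text
small (array([ 0.53952061, -0.41568387,  0.01121245]), np.float64(0.0028020446114488356)) big (array([ 0.41416494, -0.41146764,  0.00486594]), np.float64(0.0021409972990612163))
post [ 0.68618848 -0.01333385  0.012     ] [ 0.67782399 -0.01167085  0.306     ] bottle [ 0.70162668 -0.36465809  0.        ] [ 0.69299255 -0.36649072  0.        ]
armend top [ 0.52351319 -0.02529033  0.306     ] [ 0.67909714 -0.01529528  0.306     ]
[array([ 0.602, -0.068,  0.029]), array([ 0.744, -0.087,  0.029]), array([ 0.724, -0.217,  0.029]), array([ 0.583, -0.196,  0.029])]
```

View pics/c.png

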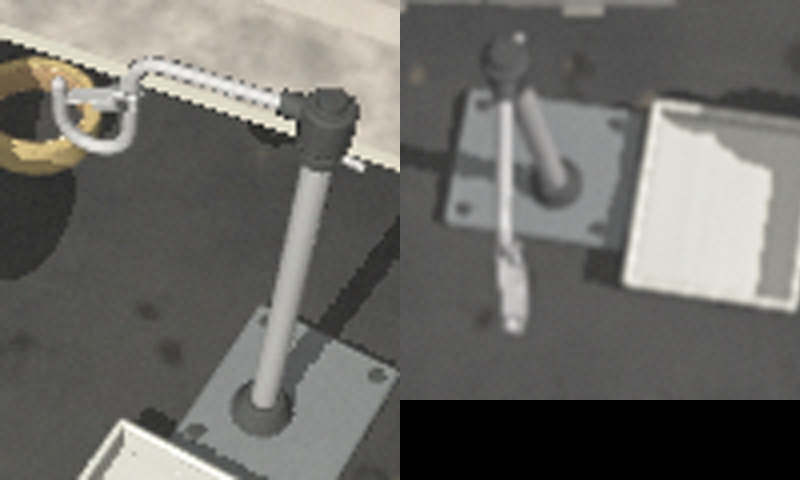

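View pics/d.png

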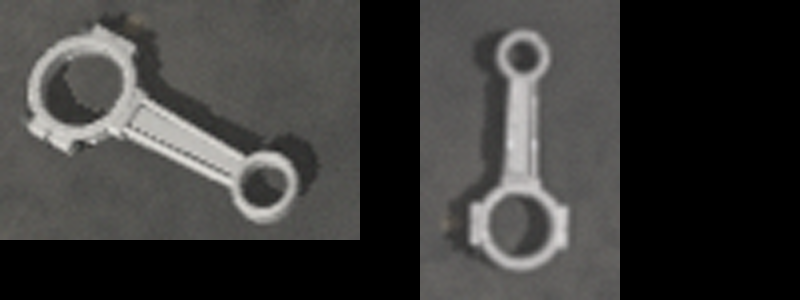

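```bash
python3 - <<'E'
from h import *
s=load('side0');t=load('top0')
print('tip',tri(s,(284.5,146.5),t,(218.5,241)),onz(t,(218.5,241),.272),onz(s,(284.5,146.5),.272))
print('post',onz(s,(335.5,225.5),.015),onz(t,(229.5,206),.015),'cap',tri(s,(352.5,149),t,(216.2,173.5)))
print('arm root/end',onz(t,(216.2,187),.306),onz(t,(216.7,220),.306), onz(s,(340,150.5),.306),onz(s,(309.5,141.5),.306))
# bowl low in side: below; plate corners
print('plate',onz(t,(207,183),.012),onz(t,(201,215),.012))
sm,_=tri(s,(216.2,341),t,(360.75,254));bg,_=tri(s,(171.5,316),t,(360.2,296.5))
print(sm,bg,onz(t,(360.75,254),.01),onz(t,(360.2,296.5),.01),onz(s,(216.2,341),.01),onz(s,(171.5,316),.01))
E
```

```text
tip (array([ 0.52826747, -0.02079403,  0.26671603]), np.float64(0.0011578988460623997)) [ 0.5269026  -0.02187404  0.272     ] [ 0.53058307 -0.02488943  0.272     ]
post [ 0.68007491 -0.00945959  0.015     ] [ 0.679527   -0.01517711  0.015     ] cap (array([ 0.67964581, -0.01560873,  0.32309081]), np.float64(8.398952654186484e-05))
arm root/end [ 0.65148843 -0.01478982  0.306     ] [ 0.57090552 -0.01999819  0.306     ] [ 0.65428853 -0.01484293  0.306     ] [ 0.58577218 -0.01804979  0.306     ]
plate [0.75322211 0.05887749 0.012     ] [0.65029621 0.07170568 0.012     ]
[ 0.53869407 -0.41569922  0.01126056] [ 0.4128746  -0.40994155  0.01266616] [ 0.53867809 -0.41614785  0.01      ] [ 0.41174846 -0.41180149  0.01      ] [ 0.53857657 -0.41525241  0.01      ] [ 0.41317393 -0.40813186  0.01      ]
```

```bash
cat > go.py <<'E'
import sys,numpy as np
from cell import bot
from scipy.spatial.transform import Rotation as R
x,y,z,yaw=map(float,sys.argv[1:5]) # world target; yaw of tool x
s=bot.observe();A=R.from_euler('xyz',s['tcp_rot'])
d=A.inv().apply(np.array([x,y,z])-s['tool_pos'])
c=s['tcp_rot'][2];t=-((yaw-c+np.pi)%(2*np.pi)-np.pi)
print('delta',d.round(4),'turn',round(t,3),'|d|',np.linalg.norm(d).round(3),'tcp',s['tool_pos'].round(4),s['tcp_rot'].round(3),'F',s['contact_force'].round(2),'t',round(s['t'],2),'gap',round(s['finger_gap'],4),s['joint_positions'].round(2))
E
python3 go.py .5056 -.4142 .12 3.0966
```

```text
delta [-0.3774  0.0907  0.1017] turn 0.314 |d| 0.401 tcp [ 0.1658 -0.602   0.2216] [ 3.14  -0.    -2.873] F [ 0.62 -0.08  0.69] t 0.1 gap 0.0869 [-1.04  0.39  0.01 -0.   -1.19 -0.26]
```

crank_tcp(
  plan={"tx": [-0.04,-0.08,-0.12,-0.16,-0.2,-0.24,-0.28,-0.32,-0.35,-0.377],"ty": [0.01,0.02,0.03,0.04,0.05,0.06,0.07,0.08,0.085,0.091],"tz": [0.01,0.02,0.03,0.04,0.05,0.06,0.07,0.08,0.09,0.1],"turn": [0.04,0.08,0.12,0.16,0.2,0.24,0.28,0.314,0.314,0.314]},
  jaw=0.06,
  force=3,
)

```text
t: 1.1
tool_pos: [0.5067, -0.4134, 0.1215]
tcp_rot: [3.141, -0.001, 3.097]
contact_force: [-0.6, -0.3, -0.3]
finger_gap: 0.0598
gripper_force: 0.0
```

crank_tcp(
  plan={"tx": [0,0,0],"ty": [0,0,0],"tz": [0,0,0],"turn": [0,0,0]},
)

```text
t: 1.4
tool_pos: [0.5046, -0.4151, 0.1227]
tcp_rot: [3.142, -0.0, 3.096]
contact_force: [-0.3, 0.9, 0.1]
finger_gap: 0.0603
gripper_force: 0.0
```

```bash
python3 go.py .5056 -.4142 .003 3.0966
```

```text
delta [-0.001   0.0009  0.1197] turn -0.001 |d| 0.12 tcp [ 0.5046 -0.4151  0.1227] [ 3.142 -0.     3.096] F [-0.31  0.94  0.06] t 1.4 gap 0.0603 [-0.44  0.51 -0.05  0.   -1.01 -1.18]
```

crank_tcp(
  plan={"tx": [0,0,0,0,0,0,0],"ty": [0,0,0,0,0,0,0],"tz": [0.03,0.06,0.085,0.1,0.11,0.117,0.117],"turn": [0,0,0,0,0,0,0]},
)

```text
t: 2.1
tool_pos: [0.5051, -0.4149, 0.0054]
tcp_rot: [3.141, -0.0, 3.096]
contact_force: [-0.6, 0.7, 0.2]
finger_gap: 0.0598
gripper_force: 0.0
```

crank_tcp(
  plan={"tx": [0,0,0,0,0,0,0,0],"ty": [0,0,0,0,0,0,0,0],"tz": [0,0,0,0,0,0,0,0],"turn": [0,0,0,0,0,0,0,0]},
  jaw=0,
  force=60,
)

```text
t: 2.9
tool_pos: [0.5054, -0.4145, 0.0057]
tcp_rot: [3.141, 0.0, 3.096]
contact_force: [0.1, 1.4, 1.7]
finger_gap: 0.0198
gripper_force: 60.0
```

```bash
python3 go.py .5056 -.4142 .003 3.0966
```

```text
delta [-0.0002  0.0003  0.0027] turn -0.0 |d| 0.003 tcp [ 0.5054 -0.4145  0.0057] [3.141 0.    3.096] F [0.07 1.43 1.7 ] t 2.9 gap 0.0198 [-0.44  0.64 -0.15 -0.   -0.78 -1.18]
```

crank_tcp(
  plan={"tx": [0,0,0,0,0,0,0,0,0,0],"ty": [0,0,0,0,0,0,0,0,0,0],"tz": [-0.02,-0.05,-0.09,-0.13,-0.17,-0.21,-0.25,-0.28,-0.31,-0.33],"turn": [0,0,0,0,0,0,0,0,0,0]},
)

```text
t: 3.9
tool_pos: [0.5054, -0.4147, 0.337]
tcp_rot: [-3.141, 0.002, 3.096]
contact_force: [0.1, -0.6, -3.2]
finger_gap: 0.0196
gripper_force: 60.0
```

crank_tcp(
  plan={"tx": [0,0,0],"ty": [0,0,0],"tz": [0,0,0],"turn": [0,0,0]},
)

```text
t: 4.2
tool_pos: [0.5047, -0.414, 0.3326]
tcp_rot: [3.139, -0.004, 3.096]
contact_force: [-0.1, -0.1, -4.6]
finger_gap: 0.0199
gripper_force: 60.0
```

```bash
python3 go.py .495 -.1245 .335 3.198
python3 - <<'E'
from h import *
c=snap('side','1');t=snap('top','1')
cv2.imwrite('pics/e.png',np.hstack([c['image'][120:420,100:500,::-1],t['image'][120:420,160:560,::-1]]))
E
```

```text
delta [ 0.0228  0.2888 -0.0015] turn -0.102 |d| 0.29 tcp [ 0.5047 -0.414   0.3326] [ 3.139 -0.004  3.096] F [-0.13 -0.06 -4.61] t 4.2 gap 0.0199 [-0.44  0.39  0.29 -0.   -1.47 -1.18]
```

View pics/e.png

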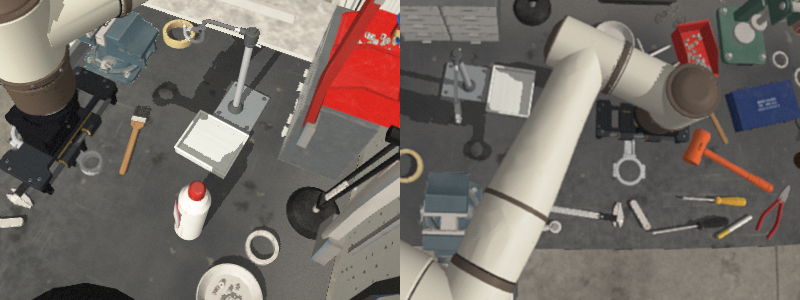

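```bash
python3 - <<'E'
from h import *
s=load('side1');t=load('top1')
for z in(.26,.29,.31,.335,.35):print(z,onz(s,(192,282),z).round(4),onz(t,(388.5,285),z).round(4))
cv2.imwrite('pics/f.png',np.hstack([crop(s,160,240,240,320,5),crop(t,340,230,420,310,5)]))
E
```

```text
0.26 [ 0.5086 -0.3908  0.26  ] [ 0.4291 -0.4307  0.26  ]
0.29 [ 0.5202 -0.4003  0.29  ] [ 0.427  -0.4227  0.29  ]
0.31 [ 0.5279 -0.4066  0.31  ] [ 0.4256 -0.4173  0.31  ]
0.335 [ 0.5375 -0.4145  0.335 ] [ 0.4239 -0.4106  0.335 ]
0.35 [ 0.5433 -0.4192  0.35  ] [ 0.4229 -0.4066  0.35  ]
```

View pics/f.png

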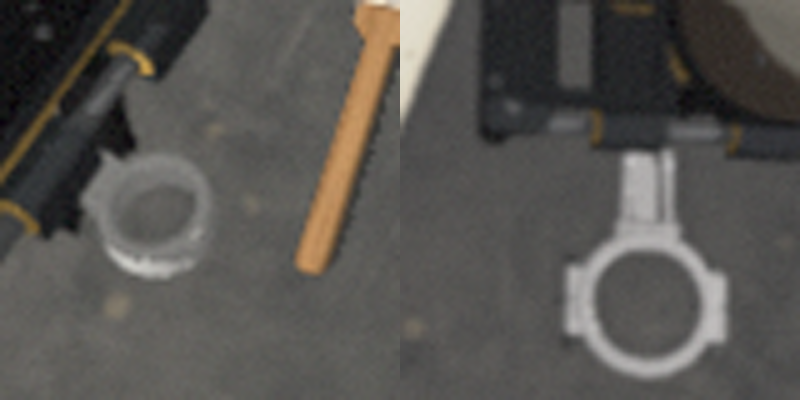

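crank_tcp(
  plan={"tx": [0.002,0.005,0.008,0.011,0.014,0.017,0.02,0.023,0.026,0.0275],"ty": [0.03,0.07,0.115,0.16,0.205,0.25,0.29,0.33,0.365,0.389],"tz": [0,0,0,0,0,0,0,0,0,0],"turn": [-0.01,-0.02,-0.03,-0.04,-0.05,-0.06,-0.075,-0.09,-0.1,-0.102]},
)

```text
t: 5.3
tool_pos: [0.4947, -0.0228, 0.335]
tcp_rot: [3.141, -0.001, -3.083]
contact_force: [0.8, 0.5, -3.4]
finger_gap: 0.0194
gripper_force: 60.0
```

crank_tcp(
  plan={"tx": [0,0,0,0],"ty": [0,0,0,0],"tz": [0,0,0,0],"turn": [0,0,0,0]},
)

```text
t: 5.7
tool_pos: [0.4953, -0.0257, 0.3353]
tcp_rot: [-3.141, -0.0, -3.086]
contact_force: [-0.1, -0.6, -2.9]
finger_gap: 0.0195
gripper_force: 60.0
```

```bash
python3 go.py .495 -.0245 .335 3.198
python3 - <<'E'
from h import *
c=snap('side','2');t=snap('top','2')
cv2.imwrite('pics/g.png',np.hstack([crop(c,240,90,360,190,3),crop(t,160,160,300,260,3)]))
E
```

```text
delta [0.0003 0.0012 0.0003] turn -0.001 |d| 0.001 tcp [ 0.4953 -0.0257  0.3353] [-3.141 -0.    -3.086] F [-0.13 -0.6  -2.89] t 5.7 gap 0.0195 [ 0.28  0.1  -0.09  0.   -1.38 -1.79]
```

View pics/g.png

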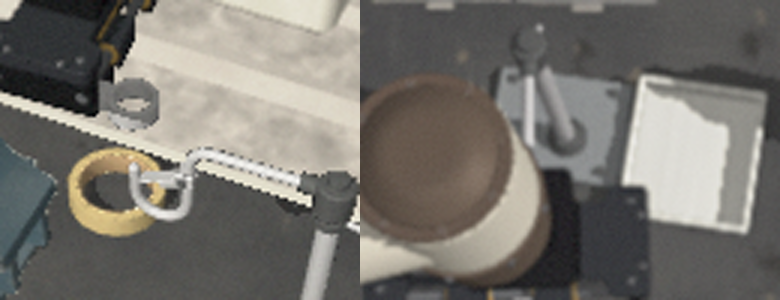

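```bash
python3 - <<'E'
from h import *
s=load('side2');a=s['image'][108:134,270:300].astype(int).mean(2);b=load('side0')['image'][108:134,270:300].astype(int).mean(2)
print(onz(s,(285.3,122.3),.346),onz(s,(285,123.5),.338),onz(s,(284.6,145.8),.270),proj(s,[.5283,-.0238,.346]),proj(s,[.5283,-.0238,.330]),proj(s,[.5283,-.0225,.270]))
cv2.imwrite('pics/h.png',crop(s,265,105,315,175,8))
E
```

```text
[ 0.53083907 -0.02492514  0.346     ] [ 0.52849634 -0.0207915   0.338     ] [ 0.52919919 -0.02112712  0.27      ] [284.41199875 121.59891349] [284.26564629 127.12555996] [283.98774781 146.08411208]
```

View pics/h.png

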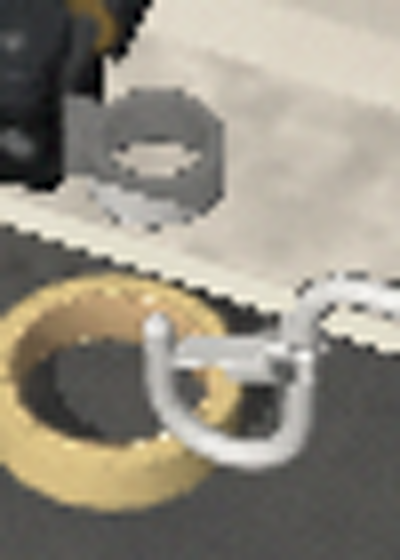

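crank_tcp(
  plan={"tx": [0,0,0,0,0,0,0],"ty": [0.001,0.001,0.001,0.001,0.001,0.001,0.001],"tz": [0.015,0.03,0.04,0.05,0.06,0.066,0.072],"turn": [0,0,0,0,0,0,0]},
)

```text
t: 6.5
tool_pos: [0.4958, -0.024, 0.2638]
tcp_rot: [-3.141, 0.001, -3.085]
contact_force: [-0.4, 0.3, -1.1]
finger_gap: 0.0196
gripper_force: 60.0
```

crank_tcp(
  plan={"tx": [0,0,0,0],"ty": [0,0,0,0],"tz": [0.005,0.009,0.013,0.013],"turn": [0,0,0,0]},
)

```text
t: 6.9
tool_pos: [0.4942, -0.0239, 0.2495]
tcp_rot: [3.142, -0.003, -3.085]
contact_force: [-2.7, 0.7, -2.6]
finger_gap: 0.0194
gripper_force: 60.0
```

```bash
python3 go.py .495 -.0245 .243 3.198
python3 - <<'E'
from h import *
c=snap('side','3')
cv2.imwrite('pics/i.png',crop(c,255,105,335,175,6))
E
```

```text
delta [-0.0008 -0.0006  0.0065] turn 0.0 |d| 0.007 tcp [ 0.4942 -0.0239  0.2495] [ 3.142e+00 -3.000e-03 -3.085e+00] F [-2.66  0.71 -2.62] t 6.9 gap 0.0194 [ 0.28  0.14 -0.26 -0.   -1.18 -1.79]
```

View pics/i.png

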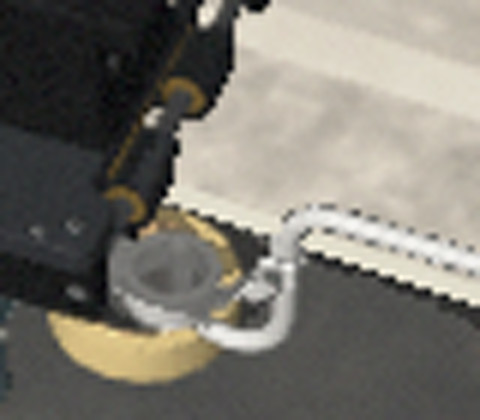

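crank_tcp(
  plan={"tx": [0,0,0],"ty": [0,0,0],"tz": [0.003,0.006,0.006],"turn": [0,0,0]},
)

```text
t: 7.25
tool_pos: [0.4947, -0.0239, 0.2438]
tcp_rot: [-3.142, -0.002, -3.085]
contact_force: [-2.4, 0.0, -2.1]
finger_gap: 0.0197
gripper_force: 60.0
```

crank_tcp(
  plan={"tx": [0,0,0],"ty": [0,0,0],"tz": [0.002,0.004,0.004],"turn": [0,0,0]},
)

```text
t: 7.55
tool_pos: [0.4951, -0.0239, 0.2402]
tcp_rot: [-3.142, -0.001, -3.085]
contact_force: [-2.5, -0.1, -4.2]
finger_gap: 0.0195
gripper_force: 60.0
```

```bash
python3 go.py .495 -.0245 .21 3.198
```

```text
delta [ 0.0002 -0.0006  0.0302] turn 0.0 |d| 0.03 tcp [ 0.4951 -0.0239  0.2402] [-3.142e+00 -1.000e-03 -3.085e+00] F [-2.51 -0.09 -4.24] t 7.55 gap 0.0195 [ 0.28  0.15 -0.27 -0.   -1.15 -1.79]
```

crank_tcp(
  plan={"tx": [0,0,0],"ty": [0,0,0],"tz": [0.003,0.005,0.005],"turn": [0,0,0]},
  force=40,
)

```text
t: 7.85
tool_pos: [0.4957, -0.0238, 0.2356]
tcp_rot: [-3.142, 0.001, -3.085]
contact_force: [-1.0, 0.4, -2.0]
finger_gap: 0.0201
gripper_force: 40.0
```

crank_tcp(
  plan={"tx": [0,0,0],"ty": [0,0,0],"tz": [0.003,0.005,0.005],"turn": [0,0,0]},
  force=30,
)

```text
t: 8.15
tool_pos: [0.4947, -0.0239, 0.2298]
tcp_rot: [3.142, -0.002, -3.085]
contact_force: [-2.8, -0.4, -2.9]
finger_gap: 0.0205
gripper_force: 30.0
```

```bash
python3 go.py .495 -.0245 .21 3.198
```

```text
delta [-0.0004 -0.0006  0.0198] turn 0.0 |d| 0.02 tcp [ 0.4947 -0.0239  0.2298] [ 3.142e+00 -2.000e-03 -3.085e+00] F [-2.79 -0.38 -2.85] t 8.15 gap 0.0205 [ 0.28  0.16 -0.29 -0.   -1.13 -1.79]
```

crank_tcp(
  plan={"tx": [-0.001,-0.002,-0.003,-0.003],"ty": [0,0,0,0],"tz": [0.003,0.006,0.009,0.009],"turn": [0,0,0,0]},
  force=20,
)

```text
t: 8.55
tool_pos: [0.5001, -0.0234, 0.2216]
tcp_rot: [3.142, 0.003, -3.084]
contact_force: [0.2, 1.2, -4.6]
finger_gap: 0.0203
gripper_force: 20.0
```

crank_tcp(
  plan={"tx": [-0.001,-0.002,-0.003,-0.003],"ty": [0,0,0,0],"tz": [0.003,0.006,0.009,0.009],"turn": [0,0,0,0]},
  force=15,
)

```text
t: 8.95
tool_pos: [0.5014, -0.0235, 0.2121]
tcp_rot: [3.142, -0.0, -3.085]
contact_force: [0.4, 1.0, -4.2]
finger_gap: 0.02
gripper_force: 15.4
```

```bash
python3 go.py .495 -.0245 .21 3.198
python3 - <<'E'
from h import *
c=snap('side','4');t=snap('top','4')
cv2.imwrite('pics/j.png',np.hstack([crop(c,235,115,335,215,4),crop(t,190,200,290,300,4)]))
E
```

```text
delta [ 0.0065 -0.0007  0.0021] turn 0.0 |d| 0.007 tcp [ 0.5014 -0.0235  0.2121] [ 3.142 -0.    -3.085] F [ 0.4   1.04 -4.2 ] t 8.95 gap 0.02 [ 0.28  0.18 -0.3  -0.   -1.08 -1.79]
```

View pics/j.png

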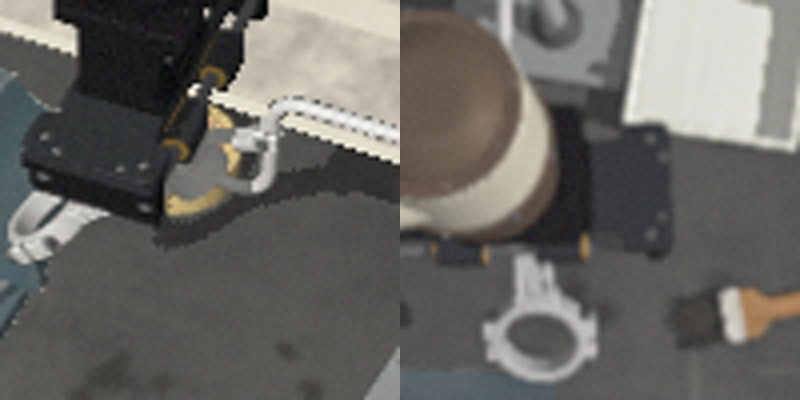

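crank_tcp(
  plan={"tx": [0,0,0],"ty": [0,0,0],"tz": [0,0,0],"turn": [0,0,0]},
  force=9,
)

```text
t: 9.35
tool_pos: [0.5016, -0.0234, 0.2128]
tcp_rot: [3.141, 0.001, -3.085]
contact_force: [2.4, 1.3, -4.3]
finger_gap: 0.0202
gripper_force: 9.5
```

crank_tcp(
  plan={"tx": [0,0,0],"ty": [0,0,0],"tz": [0,0,0],"turn": [0,0,0]},
  force=6,
)

```text
t: 9.65
tool_pos: [0.5016, -0.0234, 0.2127]
tcp_rot: [3.142, 0.001, -3.085]
contact_force: [2.6, 0.2, -3.6]
finger_gap: 0.02
gripper_force: 6.5
```

crank_tcp(
  plan={"tx": [0,0,0],"ty": [0,0,0],"tz": [0,0,0],"turn": [0,0,0]},
  force=3,
)

```text
t: 9.95
tool_pos: [0.5009, -0.0238, 0.2129]
tcp_rot: [-3.141, -0.001, -3.085]
contact_force: [0.0, 0.1, -0.4]
finger_gap: 0.0094
gripper_force: 0.0
```

```bash
cat > ang.py <<'E'
# big-end blob in the side camera: bright pixels vs the start picture
from h import *
import sys
c=snap('side',sys.argv[1]);a=c['image'].astype(int);b=load('side0')['image'].astype(int)
x0,y0,x1,y1=map(int,sys.argv[2:6])
d=((abs(a-b).sum(2)>60)&(a.min(2)>125)).astype(np.uint8);m=np.zeros_like(d);m[y0:y1,x0:x1]=d[y0:y1,x0:x1]
n,l,st,ce=cv2.connectedComponentsWithStats(m)
for i in range(1,n):
    if st[i,4]>15:print(st[i],ce[i].round(1))
E
python3 ang.py 5 200 110 345 260
```

```text
[261 167  25  31 203] [273.  182.2]
```

crank_tcp(
  plan={"tx": [0,0,0,0,0],"ty": [0,0,0,0,0],"tz": [0,0,0,0,0],"turn": [0,0,0,0,0]},
)

```text
t: 10.5
tool_pos: [0.5013, -0.0235, 0.2126]
tcp_rot: [-3.142, -0.0, -3.085]
contact_force: [0.2, -0.5, 0.4]
finger_gap: 0.0002
gripper_force: 0.0
```

```bash
python3 ang.py 6 200 100 345 280
```

```text
[265 167  24  35 207] [275.6 184.4]
```

crank_tcp(
  plan={"tx": [0,0,0,0,0],"ty": [0,0,0,0,0],"tz": [0,0,0,0,0],"turn": [0,0,0,0,0]},
)

```text
t: 11.05
tool_pos: [0.5014, -0.0235, 0.2125]
tcp_rot: [3.142, 0.0, -3.085]
contact_force: [-0.2, -0.7, -0.1]
finger_gap: 0.0005
gripper_force: 0.0
```

```bash
python3 ang.py 7 200 100 345 280
python3 -c "
from h import *
s=load('side5')
for z in(.235,.216,.15,.09,.06):print(proj(s,[.5502,-.0213,z]))
for r in(18,36):print(proj(s,[.5502,-.0213+r/1000,.09]),proj(s,[.5502,-.0213-r/1000,.09]))"
```

```text
[290 165  15  48 238] [296.8 189.8]
[292.56575969 159.10459603]
[292.27520647 164.46250025]
[291.33338728 181.80166128]
[290.55851174 196.03516674]
[290.19687348 202.66815101]
[293.29302506 191.00296879] [287.77572266 201.15600262]
[295.98034047 186.05743535] [284.94355391 206.36749732]
```

crank_tcp(
  plan={"tx": [0.005,0.01,0.01,0.01,0.01,0.01,0.01,0.01],"ty": [0,0,0,0,0,0,0,0],"tz": [-0.01,-0.03,-0.05,-0.07,-0.09,-0.11,-0.13,-0.135],"turn": [0,0,0,0,0,0,0,0]},
  jaw=0,
  force=10,
)

```text
t: 11.9
tool_pos: [0.492, -0.0241, 0.3508]
tcp_rot: [3.141, 0.006, -3.085]
contact_force: [0.2, 0.4, -0.5]
finger_gap: 0.0001
gripper_force: 0.0
```

```bash
python3 ang.py 8 200 100 345 280
```

```text
[263 140  15  28 114] [268.9 155.9]
[289 156   8   4  21] [293.  157.6]
[284 161  13  49 277] [289.6 184.2]
```

crank_tcp(
  plan={"tx": [0,0,0,0,0,0,0,0,0,0],"ty": [0,0,0,0,0,0,0,0,0,0],"tz": [0,0,0,0,0,0,0,0,0,0],"turn": [0,0,0,0,0,0,0,0,0,0]},
)

```text
t: 12.95
tool_pos: [0.4914, -0.0241, 0.3476]
tcp_rot: [-3.142, 0.0, -3.085]
contact_force: [-0.1, 0.3, 0.1]
finger_gap: 0.0004
gripper_force: 0.0
```

```bash
python3 ang.py 9 200 100 345 280;python3 go.py .617 .035 .343 3.198
```

```text
[263 140  15  28 114] [268.9 155.7]
[289 156   8   4  20] [293.  157.6]
[285 161  12  48 277] [290.1 183.8]
delta [-0.1288  0.0518  0.0046] turn 0.0 |d| 0.139 tcp [ 0.4913 -0.0241  0.3476] [ 3.142  0.    -3.085] F [0.03 0.63 0.63] t 13.0 gap 0.0006 [ 0.28  0.09 -0.08 -0.   -1.41 -1.8 ]
```

```bash
python3 -c "
from h import *
a=load('side0')['image'].mean(2)[144:154,283:303].astype(int);b=load('side9')['image'].mean(2)[144:154,283:303].astype(int)
print(a);print(b);print(abs(a-b).mean())"
```

```text
[[155 203 151 162 172 156 170 174 173  99  57  52  52  55  83 108  74 184
  185 189]
 [213 218 195 138 158 159 147 173 177 146  71  53  52  50  46  81  83 178
  179 186]
 [210 221 192 130 152 147 179 153 172 174 101  71  68  76 106 134 135 185
  189 185]
 [176 183 158 115 143 183 183 186 188 187 184 187 187 188 186 166 156 186
  181 183]
 [172 183 162 122 190 182 183 187 186 188 184 184 186 187 187 220 232 219
  134 155]
 [145 178 169 154 181 182 180 181 180 184 187 187 185 185 205 171 181 182
  173 227]
 [145 182 170 169 203 219 219 186 178 209 222 205 201 203 197 162 107  98
  122 176]
 [145 179 170 125  88  84 124 129 174 173 182 181 181 182 185 162 102  90
   87 175]
 [144 182 168 126  88  79  96 120 173 176 176 177 151 145 147 147 127  93
  101 174]
 [124 178 165 132  89  81  83  98 169 176 173 153  74  52  52  48  76 105
  177 179]]
[[158 173 147 168 175 156 171 177 177 101  53  54  54  51  83 107  77 181
  184 194]
 [218 221 193 144 160 161 148 177 177 152  74  56  52  55  52  82  87 183
  185 191]
 [213 233 194 133 157 145 181 158 176 178 123  67  63  71  76 122 137 187
  193
[... 241 characters left out ...]
 183 186
  221 233]
 [143 183 175 176 208 233 228 223 219 201 224 224 211 206 206 164 106 104
  124 180]
 [147 183 175 126  85  84 124 130 177 176 187 188 188 188 190 141  97  88
   88 179]
 [148 182 167 126  89  84 102 123 178 177 180 218 162 150 151 150 103  93
  104 175]
 [153 183 172 137  93  84  85 101 173 176 175 155  77  54  56  52  79 110
  183 182]]
5.61
```

crank_tcp(
  plan={"tx": [-0.015,-0.035,-0.055,-0.075,-0.095,-0.112,-0.125,-0.129,-0.129],"ty": [0.006,0.015,0.024,0.033,0.042,0.05,0.052,0.052,0.052],"tz": [0,0,0,0,0,0,0.005,0.005,0.005],"turn": [0,0,0,0,0,0,0,0,0]},
)

```text
t: 13.9
tool_pos: [0.6172, 0.0349, 0.3417]
tcp_rot: [-3.141, -0.002, -3.085]
contact_force: [0.2, 1.2, -0.8]
finger_gap: 0.0006
gripper_force: 0.0
```

```bash
python3 go.py .617 .035 .288 3.198
```

```text
delta [0.0001 0.0001 0.0537] turn 0.0 |d| 0.054 tcp [0.6172 0.0349 0.3417] [-3.141e+00 -2.000e-03 -3.085e+00] F [ 0.17  1.19 -0.83] t 13.9 gap 0.0006 [ 0.32  0.32  0.21 -0.   -1.46 -1.83]
```

crank_tcp(
  plan={"tx": [0,0,0,0,0,0],"ty": [0,0,0,0,0,0],"tz": [0.015,0.03,0.045,0.053,0.053,0.053],"turn": [0,0,0,0,0,0]},
)

```text
t: 14.5
tool_pos: [0.6173, 0.0349, 0.2905]
tcp_rot: [-3.141, 0.001, -3.085]
contact_force: [-0.2, 0.5, -0.3]
finger_gap: 0.0004
gripper_force: 0.0
```

```bash
python3 go.py .617 .035 .288 3.198
python3 - <<'E'
import numpy as np
from cell import bot
p=bot.observe()['tool_pos'][:2]; yaw=-3.085
X=np.array([np.cos(yaw),np.sin(yaw)]);Y=np.array([np.sin(yaw),-np.cos(yaw)])
d=np.array([.680,-.014])-p;q=np.array([d@X,d@Y])
for s in np.arange(0,1.46,.115):
    u=np.array([np.cos(s),-np.sin(s)]);n=np.array([np.sin(s),np.cos(s)])
    print(round(s,3),(q+.065*u+(.0045+.0095*np.sin(s)+.015*np.cos(s))*n).round(4))
E
```

```text
delta [0.0003 0.0001 0.0025] turn 0.0 |d| 0.003 tcp [0.6173 0.0349 0.2905] [-3.141e+00  1.000e-03 -3.085e+00] F [-0.21  0.46 -0.28] t 14.5 gap 0.0004 [ 0.32  0.34  0.1   0.   -1.34 -1.83]
0.0 [ 0.0051 -0.0329]
0.115 [ 0.0071 -0.0395]
0.23 [ 0.0083 -0.0465]
0.345 [ 0.0087 -0.0538]
0.46 [ 0.0082 -0.0614]
0.575 [ 0.0068 -0.0691]
0.69 [ 0.0044 -0.0767]
0.805 [ 0.0009 -0.0842]
0.92 [-0.0037 -0.0913]
1.035 [-0.0092 -0.0979]
1.15 [-0.0157 -0.1038]
1.265 [-0.0231 -0.1089]
1.38 [-0.0312 -0.1131]
```

crank_tcp(
  plan={"tx": [0.001,0.002,0.004,0.005,0.005,0.006,0.006,0.0065,0.007],"ty": [-0.008,-0.016,-0.024,-0.029,-0.031,-0.033,-0.035,-0.037,-0.0395],"tz": [0,0,0,0,0,0,0,0,0],"turn": [0,0,0,0,0,0,0,0,0]},
)

```text
t: 15.4
tool_pos: [0.6129, -0.0034, 0.2895]
tcp_rot: [3.139, 0.002, -3.084]
contact_force: [0.6, 5.4, -0.2]
finger_gap: 0.001
gripper_force: 2.5
```

crank_tcp(
  plan={"tx": [0.0005,0.001,0.001,0.0015,0.0015,0.0015,0.001,0.001,0.001],"ty": [-0.0025,-0.005,-0.0075,-0.01,-0.0125,-0.015,-0.0175,-0.02,-0.022],"tz": [0,0,0,0,0,0,0,0,0],"turn": [0,0,0,0,0,0,0,0,0]},
)

```text
t: 16.3
tool_pos: [0.6129, -0.0251, 0.2893]
tcp_rot: [3.139, 0.001, -3.083]
contact_force: [-0.2, 5.8, 0.1]
finger_gap: 0.0001
gripper_force: 2.6
```

```bash
python3 go.py .617 .035 .288 3.198
```

```text
delta [-0.0076  0.0598  0.0015] turn 0.002 |d| 0.06 tcp [ 0.6129 -0.0251  0.2893] [ 3.139e+00  1.000e-03 -3.083e+00] F [-0.19  5.82  0.05] t 16.3 gap 0.0001 [ 0.22  0.33  0.09 -0.   -1.33 -1.73]
```

crank_tcp(
  plan={"tx": [0,-0.0005,-0.001,-0.002,-0.0035,-0.005,-0.006,-0.0075,-0.0095,-0.0115],"ty": [-0.003,-0.006,-0.009,-0.012,-0.015,-0.018,-0.021,-0.024,-0.027,-0.03],"tz": [0,0,0,0,0,0,0,0,0,0],"turn": [0,0,0,0,0,0,0,0,0,0]},
)

```text
t: 17.3
tool_pos: [0.6247, -0.0549, 0.2888]
tcp_rot: [3.14, -0.003, -3.084]
contact_force: [-1.6, 4.6, 0.1]
finger_gap: 0.0006
gripper_force: 2.5
```

crank_tcp(
  plan={"tx": [-0.002,-0.004,-0.0065,-0.009,-0.012,-0.015,-0.018,-0.021,-0.024],"ty": [-0.0025,-0.005,-0.0075,-0.01,-0.0125,-0.0145,-0.0165,-0.0185,-0.02],"tz": [0,0,0,0,0,0,0,0,0],"turn": [0,0,0,0,0,0,0,0,0]},
)

```text
t: 18.2
tool_pos: [0.6503, -0.0747, 0.289]
tcp_rot: [3.141, -0.003, -3.085]
contact_force: [-3.7, 2.5, 0.1]
finger_gap: 0.0006
gripper_force: 2.2
```

```bash
python3 go.py .617 .035 .288 3.198
```

```text
delta [0.0271 0.1114 0.0011] turn 0.0 |d| 0.115 tcp [ 0.6503 -0.0747  0.289 ] [ 3.141e+00 -3.000e-03 -3.085e+00] F [-3.67  2.53  0.14] t 18.2 gap 0.0006 [ 0.13  0.4   0.2  -0.   -1.37 -1.65]
```

crank_tcp(
  plan={"tx": [-0.002,-0.004,-0.006,-0.006],"ty": [-0.001,-0.002,-0.003,-0.003],"tz": [0,0,0,0],"turn": [0,0,0,0]},
)

```text
t: 18.6
tool_pos: [0.6546, -0.077, 0.2891]
tcp_rot: [3.141, -0.007, -3.085]
contact_force: [-9.9, 4.1, 1.5]
finger_gap: 0.0004
gripper_force: 5.2
```

crank_tcp(
  plan={"tx": [-0.002,-0.004,-0.004],"ty": [-0.001,-0.0015,-0.0015],"tz": [0,0,0],"turn": [0,0,0]},
)

```text
t: 18.9
tool_pos: [0.6549, -0.0775, 0.2889]
tcp_rot: [3.139, -0.016, -3.084]
contact_force: [-19.6, 7.6, 4.3]
finger_gap: 0.0008
gripper_force: 10.2
```

```bash
python3 go.py .617 .035 .288 3.198
```

```text
delta [0.0314 0.1145 0.0017] turn 0.001 |d| 0.119 tcp [ 0.6549 -0.0775  0.2889] [ 3.139 -0.016 -3.084] F [-19.58   7.57   4.3 ] t 18.9 gap 0.0008 [ 0.13  0.42  0.23 -0.   -1.4  -1.64]
```

crank_tcp(
  plan={"tx": [0.006,0.014,0.025,0.035,0.035,0.035,0.045,0.08,0.12,0.16],"ty": [0.003,0.006,0.01,0.012,0.012,0.012,0.02,0.03,0.04,0.04],"tz": [0,0,0,0,-0.02,-0.05,-0.08,-0.08,-0.08,-0.08],"turn": [0,0,0,0,0,0,0,0,0,0]},
)

```text
t: 19.9
tool_pos: [0.4986, -0.0473, 0.37]
tcp_rot: [-3.141, 0.003, -3.084]
contact_force: [0.1, 0.3, 1.3]
finger_gap: 0.0005
gripper_force: 0.0
```

crank_tcp(
  plan={"tx": [0,0,0,0,0,0,0,0,0,0],"ty": [0,0,0,0,0,0,0,0,0,0],"tz": [0,0,0,0,0,0,0,0,0,0],"turn": [0,0,0,0,0,0,0,0,0,0]},
)

```text
t: 20.9
tool_pos: [0.4992, -0.0477, 0.3696]
tcp_rot: [3.142, 0.0, -3.085]
contact_force: [-0.2, 0.3, 0.4]
finger_gap: 0.0005
gripper_force: 0.0
```

```bash
python3 ang.py 10 200 100 380 290;python3 ang.py 11 200 100 380 290
python3 - <<'E'
from h import *
s=load('side11');b=load('side0')
f=1.436
for r,z in((.13,.235),(.13,.216),(.13,.06),(.152,.272)):print(r,z,proj(s,[.680-r*np.cos(f),-.014-r*np.sin(f),z]))
# brush & bottle unchanged
for (x0,y0,x1,y1) in((218,222,256,298),(272,300,312,360)):print(abs(s['image'][y0:y1,x0:x1].astype(int)-b['image'][y0:y1,x0:x1]).mean())
E
```

```text
[300 139  46  17 167] [324.4 145.9]
[263 140  14  28 117] [268.8 155.8]
[299 161  49 100 889] [320.4 222.8]
[300 139  46  17 169] [324.3 145.8]
[263 140  15  27 117] [268.8 155.7]
[299 161  49 100 895] [320.4 223.1]
0.13 0.235 [318.76440375 216.0293549 ]
0.13 0.216 [317.9702928  220.91079641]
0.13 0.06 [312.37673897 255.18099642]
0.152 0.272 [315.06769411 213.63466264]
2.863919667590028
6.631111111111111
```

crank_tcp(
  plan={"tx": [0,0,0,0,0,0,0,0,0,0],"ty": [0,0,0,0,0,0,0,0,0,0],"tz": [0,0,0,0,0,0,0,0,0,0],"turn": [0,0,0,0,0,0,0,0,0,0]},
  quiet=true,
)

```text
ok
```

```bash
python3 ang.py 12 200 100 380 290
python3 - <<'E'
from h import *
s=load('side12');a=s['image'].astype(int);b=load('side0')['image'].astype(int)
d=(abs(a-b).sum(2)>60)&(a.min(2)>125)
P=[]
for v in range(168,195,4):
    c=np.where(d[v,325:350])[0]+325
    if len(c):
        p=onz(s,(c.mean(),v),.306);w=np.array([.680,-.014])-p[:2];P.append((v,c.min(),c.max(),np.hypot(*w).round(3),np.arctan2(w[1],w[0]).round(3)))
print(P)
e=load('side10')['image'].astype(int)
print('motion',abs(a-e)[155:265,295:350].mean(),abs(a-e)[300:400,20:200].mean())
for r in range(205,262,2):print(r,''.join('#' if x else '.' for x in d[r,295:350]))
E
```

```text
[300 139  46  17 167] [324.2 145.8]
[263 140  15  27 117] [268.7 155.5]
[299 160  49 101 897] [320.5 222.7]
[(168, np.int64(340), np.int64(343), np.float64(0.046), np.float64(1.424)), (172, np.int64(337), np.int64(341), np.float64(0.058), np.float64(1.436)), (176, np.int64(334), np.int64(338), np.float64(0.071), np.float64(1.432)), (180, np.int64(331), np.int64(335), np.float64(0.083), np.float64(1.429)), (184, np.int64(328), np.int64(332), np.float64(0.095), np.float64(1.427)), (188, np.int64(326), np.int64(330), np.float64(0.106), np.float64(1.441)), (192, np.int64(325), np.int64(328), np.float64(0.117), np.float64(1.459))]
motion 1.8176859504132232 1.9756111111111112
205 .......................########........................
207 .......................#######.........................
209 ......................######...........................
211 .....................######............................
213 ...................##..###.............................
215 ..................####.##...##.........................
217 .................#####...#######.......................
2
[... 618 characters left out ...]
##.#######..............................
241 .....#..######..#.#######.#............................
243 ....##########..#.....##.##............................
245 .....####..##.......#...#####..........................
247 .....##########....##..########.#..#.##................
249 ........#########.....##.######.....#..####............
251 ...........#########.....####....#####...#.............
253 .............##################.#......#...............
255 ..............#..###############.#.....................
257 ....................###########.#......................
259 .......................#########.......................
261 ................................................#......
```

```bash
python3 -c "
from cell import bot
print(bot.job_done())"
```

```text
the job is handed in; nothing more can be done
None
```

I handed the job in at about 22 s of robot time. The camera images show the rod hanging still by its small eye with the arm at its stop over the tray. The latch looked shut when last checked, before the swing. The parts brush and bottle were not moved, and no verdict was returned.

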